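# Lock the spring block of a board-test jig down with its sliding keeper

### The arm

A 6-joint arm with a two-finger parallel gripper is mounted at the origin on the work surface. World frame = base frame: x ahead of the robot, y to its left, z up, the work surface at z = 0. Lengths are in mm, angles in rad, forces in N, time in s.
With the tool pointing down it reaches from about 400 to 825 mm from the base axis. Payload 7 kg.
Tool frame: the origin (TCP) lies at the very end of the fingers, on their centre line; the grasp point (between the pads) lies r.hold_point_z behind it (r.hold_point_z is the distance from the TCP to the grasp point, in mm); y points along the fingers, x is the direction in which the jaws open and shut, and the axes are right-handed (so a half turn about y gives the same grasp; the last joint's range is limited). The gripper opens to 88 mm and grips with 3 to 60 N. Pads are 19 mm wide; open, the fingers measure 130 mm over their backs; the gripper's body (78 mm by 193 mm) begins 47 mm behind the grasp point.
Start: joints at [-0.946, 0.359, 0.012, 0, -1.224, -0.288], TCP at [223.039, -637.063, 199.961] pointing down, gripper open.
Joint ranges: [-3.07, 3.07], [-1.43, 2.12], [-1.02, 1.25], [-3.03, 1.67], [-3.05, -0], [-3.03, 3.03]. Speed limits (rad/s): [2.39, 2.39, 3.01, 3.14, 3.14, 3.14].

### API

Orientations are given as a unit quaternion [x, y, z, w].
In Python, from plant import observe, grab_frame, r, look_for, pinpoint gives the robot as it stands. The module is installed in compiled form; this text tells all that it offers.
- The arm moves only by the tool jog_arm, never from a script. Its argument "increments" is one flat list of numbers, 5 for each row, row after row: the shift along the world's x, y, z in units of 25 mm (1.0 is 25 mm), then the turn about the world's z in units of 5 degrees (1.0 is 5 degrees), then the finger opening in mm, from 0 to 87.6. In form: [dx, dy, dz, twist, hand, dx, dy, dz, twist, hand, ...]. A call has exactly 8 rows; each row is the pose to reach, as a shift and turn from the pose commanded when the call began; what a row does not reach only later rows make up. A row lasts 1/12 s, in which the tool goes at most 41.7 mm and 7.16 degrees, less where a joint would pass 70% of its speed; a pose out of reach is approached as far as the arm can. A call with a gripper value outside its range is refused whole. The fingers move at their own pace and stop on an object; the grip force is fixed at half the most. Time passes only in rows, so rows that repeat a pose let the fingers close, or fill a call up. It gives the time, the measured TCP pose, the force and the opening at its end, in the units of the state.
- observe(): the state, without advancing time (a new reading comes with each control period).
- grab_frame(name): name is "scene" or "top" or "wrist"; returns a dict with "pixels" (480x640x3 uint8, blue, green, red), "fx", "fy", "cx", "cy" (pixels), "k1" (the pictures are not rectified: a ray, as slopes to the right and down, at radius r is drawn at 1 + k1 r^2 times it, then the intrinsics apply), "R" (3x3) and "t" (3): a world point X has camera coordinates R X + t; the wrist camera has in their place "T_tool_cam" (4x4, takes a point from camera to tool coordinates, whose origin is the TCP and whose axes are the tool frame's). Camera axes: x right, y down, z forward; pixel columns grow to the right and rows downward; lengths in mm; the calibration is good to about 2 mm. A picture is of the moment at which its call begins: read the wrist's pose just before it. There is no depth.
- r.job_done(): hands the job in, once; it reports no verdict.
Trained networks look in the newest picture that a camera, given by its name, has taken for a name from the list of things; names that differ only in an ending like _2 or _b are one class to them, and where a whole thing is asked for, a point or a joint stands for the part that bears it (a point fixed in the world has none). Each returns a list of dicts, best first, with "p" (0 to 1); they miss things now and then, are a little off and sometimes report something else, mostly with a low value. They report only what shows in the picture. A call takes as long as a camera call.
- look_for(label, camera): "rect" ([left, top, right, bottom] in pixels, round what is visible of it).
- pinpoint(label, camera): "position" ([column, row] in pixels: a listed point, or the origin of a listed thing).
The state is a dict: "clock": time; "joint_pos": joint angles; "qd": joint speeds; "effort": joint torques, N m; "ee_pos": TCP position; "eef_rot": TCP orientation; "ft_force": force on the tool from outside, world axes, zero at the start; "ft_torque": the same for the moment, N m; "width": finger opening in mm.
Only numpy, scipy, OpenCV 4.12 (cv2) and the standard library are available. Lean on these libraries where they do the work, as an engineer would, in place of code of your own. Each camera call takes 0.05 s, during which the arm holds its last target.

### The job

The test jig is to be packed away with its spring block locked down. Press the white spring block down into the jig, below the keeper's runners, and while it is held down slide the steel keeper by its bridge bar over the block's ears until you feel it bear on its stops, fully home; then let go, so that the keeper alone holds the block down. Use gentle force throughout, never leaning hard on the block or ramming the keeper, and leave the things lying around undisturbed.

Things in the scene. Friction and masses are not known exactly. Their poses are not given: they have to be found in the camera images.
- jig: Board-test jig bolted to the table: open-topped aluminium housing, 156 mm (x) by 120 mm (y) at its base plate, side walls to 62 mm (lips to 65 mm) above the table. Its origin is on the table under its middle. Its x axis is level and is the direction in which the keeper slides to lock; z is up.
- block: The plunger: white plastic block in the jig's middle, flat top 90 mm along jig x by 44 mm along y. Origin: centre of that top, 76 mm above the table when up; axes as the jig's. It moves only down, 12 mm to a rigid bottom stop, against a spring: 5 N at the top, 0.5 N more per mm, 11 N at the bottom. Pressed 9 mm or more its ears are below the keeper's runners; trapped by the keeper it rests at 9 mm.
- ears (a point): Point half-way between the block's two ears, level with their tops (15 mm below the block's top), 26 mm ahead (+x) of the block's centre. Each ear is 36 mm long in x, 16 mm thick and reaches 37 mm sideways from the middle axis.
- keeper: The keeper's steel bridge bar over the block: 8 mm in jig x, 92 mm in y, 12 mm high (82 to 94 mm above the table). Origin: the bar's centre; axes as the jig's. It slides only along jig x, about 2 N dry friction (a few N more when the ears bear on it), and stays where left. It starts 0 to 10 mm behind the jig's middle. A finger standing on the block's top behind the bar can slide along and push it.
- runner_tips (a point): Half-way between the front ends, at mid-thickness, of the keeper's two flat runners (6 mm thick, undersides 52 mm above the table, 28 to 46 mm to each side of the middle axis), 16 mm ahead of the bar's centre, joined to the bar by a post on each side. While the block is up they are stopped by the ears, 8 mm ahead of the jig's middle.
- stops: The two clamps that carry the keeper's stop lugs, one on each side wall (tops 78 mm above the table); small steel lugs stand in front (+x) of the runners. Origin on the jig's middle axis, 32 mm ahead of its middle, 55 mm above the table; fixed to the jig. The lugs are set differently each time: their faces lie up to 12 mm before or beyond this origin, which is not measured. The keeper is home when its runners bear on them.
- speaker_mid (a point): Loose loudspeaker lying near the jig, 76 mm across, 20 mm high; this point is half-way up. Leave it.
- cells_mid (a point): Loose black holder with two cells lying near the jig, 64 x 34 x 18 mm; this point is half-way up. Leave it.
- driver_grip (a point): Handle of a loose screwdriver, 160 mm long, lying near the jig. Leave it.

How it is judged (in metres and radians):
On the way, in this order (a step that is already met when the one before it is completed fails the run):
1. the block is pressed down below the runners while the keeper is still open (z of block in the frame of jig below 0.0668 m and x of keeper in the frame of jig below 0.0025 m), for 0.1 s.
2. the keeper is slid home over the ears, the block down, and bears on its stops (z of block in the frame of jig below 0.068 m and x of keeper in the frame of jig above 0.0025 m and contact force between keeper and stops above 4 N), for 0.1 s.
At the end, for the whole second after the job is handed in: The keeper, after bearing on its stops, is left there over the ears (its bar at least 2.5 mm ahead of the jig's middle) and the block, let go, is held down by it (8 to 10.5 mm below its upper position) (x of keeper in the frame of jig above 0.0025 m and z of block in the frame of jig between 0.0655 and 0.068 m); the robot touches nothing.
It fails at once if the spring block is pushed with more than 40 N (contact force between the fingers and block above 40 N).
It fails at once if the keeper is pushed with more than 30 N (contact force between the fingers and keeper above 30 N).
It fails at once if the speaker is moved by more than 20 mm (distance of speaker_mid from where it was at the start of the episode above 0.02 m).
It fails at once if the cell holder is moved by more than 20 mm (distance of cells_mid from where it was at the start of the episode above 0.02 m).
It fails at once if the screwdriver is moved by more than 20 mm (distance of driver_grip from where it was at the start of the episode above 0.02 m).
It also fails if it takes over 67 s, if anything falls off the work surface, if the arm or the gripper's body presses on something with over 40 N, if the wrist force passes 120 N, or if a joint passes its speed limit or range.

## Working session

There is one attempt and no reset: what is moved stays moved. The work goes in short steps, Python scripts to look and compute and a tool call to move; the robot and the scene stay as the last step left them, time stands still between calls to the robot, and variables do not carry over. Pictures are saved under pics/ and viewed, and the job is handed in when it is done.

Besides the shell and the picture viewer there is one more tool, called after "Request:" as name(argument=value, ...) on one line, values as JSON. jog_arm: Moves the arm, as the interface text tells. Its arguments: {"type":"object","properties":{"increments":{"type":"array","items":{"type":"number"}}},"required":["increments"]}

```bash
mkdir -p pics; python3 - <<'E'
from plant import observe, grab_frame, r, look_for, pinpoint
import cv2
s=observe(); print(s); print(r.hold_point_z)
for c in ["scene","top","wrist"]:
    f=grab_frame(c); cv2.imwrite(f"pics/{c}0.png",f["pixels"])
    print(c,{k:v for k,v in f.items() if k!="pixels"})
    for n in ["jig","block","ears","keeper","runner_tips","stops","speaker_mid","cells_mid","driver_grip"]:
        print(n,[(round(d["p"],2),[round(float(x),1) for x in d["position"]]) for d in pinpoint(n,c)[:2]])
print(observe()["clock"])
E
```

```text
{'clock': 0.0, 'joint_pos': array([-9.45878480e-01,  3.59369346e-01,  1.11004900e-02, -3.59770653e-04,
       -1.22409300e+00, -2.88074315e-01]), 'qd': array([ 0.00048256, -0.00016813, -0.00053643, -0.00261152,  0.00023661,
       -0.0012661 ]), 'effort': array([ 6.44206175e-04, -5.82722890e+01,  2.93045729e+01,  6.99727133e+00,
        6.83208142e-03, -1.44741675e-04]), 'ee_pos': array([ 222.88892995, -636.5965408 ,  199.05044391]), 'eef_rot': array([ 0.40866194,  0.57700532, -0.57642139, -0.40963234]), 'ft_force': array([ 1.07560488, -0.08708432, -0.82447238]), 'ft_torque': array([-0.02900107, -0.01119402,  0.02479276]), 'width': 87.33073489912339}
18.8
scene {'fx': 581.1948840208009, 'fy': 581.1948840208009, 'cx': 322.5507454141367, 'cy': 245.40240702941705, 'k1': -0.14813870572599905, 'R': array([[-0.42103887,  0.90700174, -0.00860924],
       [ 0.68602854,  0.31222309, -0.65717698],
       [-0.59337266, -0.28260323, -0.75368714]]), 't': array([ 187.36756877, -334.36095026, 1226.85474175])}
jig [(0.56, [235.1, 263.3])]
block [(0.73, [229.4, 231.5])]
ears [(0.89, [224.6, 251.9])]

[... 681 characters left out ...]
er_mid [(0.88, [335.6, 280.5])]
cells_mid [(0.98, [357.5, 197.8])]
driver_grip [(0.83, [493.2, 261.6])]
wrist {'fx': 353.9584824356284, 'fy': 353.9584824356284, 'cx': 315.2213160634134, 'cy': 240.98565569808557, 'k1': 0.011084110260479584, 'T_tool_cam': array([[ 9.99999498e-01,  6.35639154e-04,  7.74766964e-04,
         2.08700816e+00],
       [-5.88658729e-04, -2.53102153e-01,  9.67439380e-01,
        -1.84181538e+02],
       [ 8.11037536e-04, -9.67439350e-01, -2.53101651e-01,
         6.68618568e+01],
       [ 0.00000000e+00,  0.00000000e+00,  0.00000000e+00,
         1.00000000e+00]])}
jig []
block []
ears []
keeper []
runner_tips []
stops []
speaker_mid []
cells_mid []
driver_grip []
1.5
```

View images.

View pics/scene0.png

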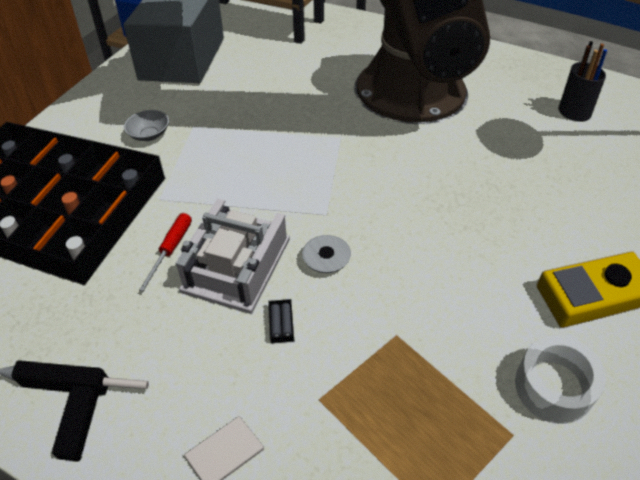

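View pics/top0.png

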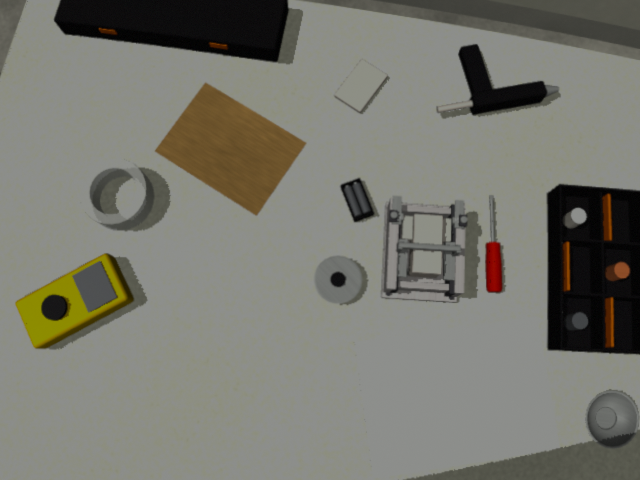

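View pics/wrist0.png

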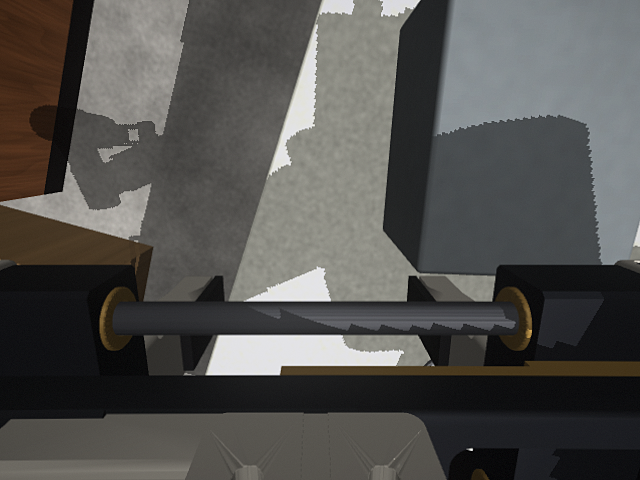

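```bash
python3 - <<'E'
import cv2
im=cv2.imread("pics/top0.png"); cv2.imwrite("pics/top0z.png",cv2.resize(im[170:330,330:530],None,fx=4,fy=3.75,interpolation=cv2.INTER_CUBIC))
im=cv2.imread("pics/scene0.png"); cv2.imwrite("pics/scene0z.png",cv2.resize(im[170:330,150:350],None,fx=4,fy=3.75,interpolation=cv2.INTER_CUBIC))
E
```

```text
(no output)
```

View pics/top0z.png

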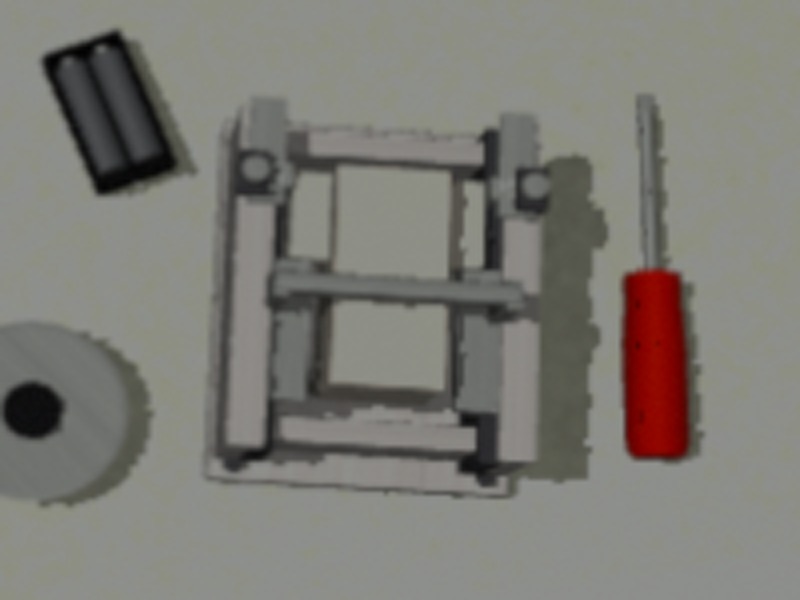

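View pics/scene0z.png

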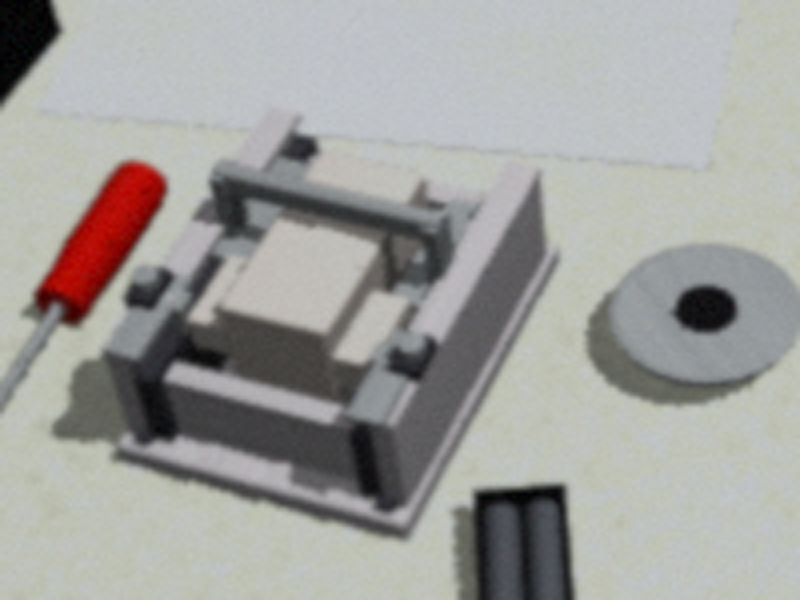

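```bash
cat > h.py <<'E'
import numpy as np, cv2
from scipy.optimize import least_squares
C={"scene":dict(f=581.1948840208009,cx=322.5507454141367,cy=245.40240702941705,k=-0.14813870572599905,R=np.array([[-0.42103887,0.90700174,-0.00860924],[0.68602854,0.31222309,-0.65717698],[-0.59337266,-0.28260323,-0.75368714]]),t=np.array([187.36756877,-334.36095026,1226.85474175])),
"top":dict(f=594.6194715922902,cx=325.10209460936824,cy=236.94349637839488,k=-0.12579158181988062,R=np.array([[0.16853705,-0.9856942,0.00148605],[-0.96465167,-0.16524862,-0.20528044],[0.2025893,0.03316384,-0.97870207]]),t=np.array([-32.75481867,563.98436934,844.21556573]))}
def proj(c,P):
    c=C[c]; p=np.atleast_2d(P)@c["R"].T+c["t"]; s=p[:,:2]/p[:,2:]; s=s*(1+c["k"]*(s**2).sum(1,keepdims=True)); return s*c["f"]+[c["cx"],c["cy"]]
def ray(c,uv,z):
    c=C[c]; K=np.array([[c["f"],0,c["cx"]],[0,c["f"],c["cy"]],[0,0,1.]])
    s=cv2.undistortPoints(np.array([[uv]],float),K,np.array([c["k"],0,0,0,0]))[0,0]
    d=c["R"].T@np.array([s[0],s[1],1]); o=-c["R"].T@c["t"]; return o+d*(z-o[2])/d[2]
def w(v,P):
    a=v[2];P=np.atleast_2d(np.array(P,float)); return np.c_[v[0]+P[:,0]*np.cos(a)-P[:,1]*np.sin(a),v[1]+P[:,0]*np.sin(a)+P[:,1]*np.cos(a),P[:,2]]
E
cat > fit.py <<'E'
from h import *
z=lambda u,v:(330+u/4,170+v/3.75)
s=lambda u,v:(150+u/4,170+v/3.75)
# camera, pixel, local pt, slides?
L=[("scene",(235.1,263.3),(0,0,0),0),("scene",(229.4,231.5),(0,0,76),0),("scene",(224.6,251.9),(26,0,61),0),("scene",(235.3,223.9),(0,0,88),1),
("top",(422.9,254.8),(0,0,0),0),("top",(430.1,240.8),(0,0,76),0),("top",(424.7,231.7),(26,0,61),0),("top",(429,248),(0,0,88),1),("top",(424.1,229.9),(32,0,55),0),
("top",z(335,168),(45,22,76),0),("top",z(452,168),(45,-22,76),0),("top",z(448,392),(-45,-22,76),0),("top",z(328,387),(-45,22,76),0),
("scene",s(220,305),(45,-22,76),0),("scene",s(325,332),(45,22,76),0),
("scene",s(405,535),(78,60,4),0),("scene",s(115,455),(78,-60,4),0)]
def res(v):
    return np.concatenate([proj(c,w(v[:3],np.array(P)+[v[3]*k,0,0]))[0]-uv for c,uv,P,k in L])
p0=ray("top",L[5][1],76)
o=least_squares(res,[p0[0],p0[1],0.15,-5],loss="soft_l1",x_scale=[10,10,.1,5]); v=o.x
print(v); 
for l,e in zip(L,res(v).reshape(-1,2)): print(l[0],l[2],e.round(1))
for n,p,zz in [("sp",(335.6,280.5),10),("cells",(357.5,197.8),9),("drv",(493.2,261.6),12)]: print(n,ray("top",p,zz).round(0))
for a in (30,-30): pass
E
python3 fit.py
```

```text
[ 5.72779350e+02 -9.04173752e+01  1.14924266e-01 -7.92593941e+00]
scene (0, 0, 0) [1.3 1.4]
scene (0, 0, 76) [0.8 0.6]
scene (26, 0, 61) [-0.4 -0.4]
scene (0, 0, 88) [-3.9 -1.1]
top (0, 0, 0) [-3.1 -1.5]
top (0, 0, 76) [-2.3  3.4]
top (26, 0, 61) [ 1.7 -2.3]
top (0, 0, 88) [ 0.1 -0.1]
top (32, 0, 55) [ 1.7 -3.5]
top (45, 22, 76) [ 0.  -0.7]
top (45, -22, 76) [-0.2  0.9]
top (-45, -22, 76) [-0.1  0.3]
top (-45, 22, 76) [0.3 0.1]
scene (45, -22, 76) [-1.5 -0.7]
scene (45, 22, 76) [-0.  -0.6]
scene (78, 60, 4) [ 0.8 -0.7]
scene (78, -60, 4) [0.7 0. ]
sp [505.  36.  10.]
cells [645.  24.   9.]
drv [ 577. -208.   12.]
```

```bash
python3 - <<'E'
from h import *
from scipy.spatial.transform import Rotation as Ro
R=Ro.from_quat([0.40866194,0.57700532,-0.57642139,-0.40963234]).as_matrix(); print(R.round(3))
a=np.degrees(np.arctan2(R[1,0],R[0,0])); print("jaw dir deg",a, "needed mod180", np.degrees(.1149)+90)
v=[572.8,-90.4,.1149]
for x in (-27,-20,0,20): print(x,w(v,(x,0,0)))
E
```

```text
[[-0.33  -0.001 -0.944]
 [ 0.944  0.001 -0.33 ]
 [ 0.002 -1.     0.   ]]
jaw dir deg 109.2926881806668 needed mod180 96.58328506605316
-27 [[545.97803114 -93.49547841   0.        ]]
-20 [[552.93187492 -92.69294697   0.        ]]
0 [[572.8 -90.4   0. ]]
20 [[592.66812508 -88.10705303   0.        ]]
```

Request:
jog_arm(increments=[0.76,1.28,0,-0.15,0,1.52,2.56,0,-0.3,0,2.28,3.84,0,-0.45,0,3.04,5.12,0,-0.6,0,3.8,6.4,0,-0.75,0,4.56,7.68,0,-0.9,0,5.32,8.96,0,-1.05,0,6.08,10.24,0,-1.2,0])

```text
clock: 2.17
ee_pos: [375.7, -379.5, 200.3]
eef_rot: [0.439, 0.554, -0.554, -0.439]
ft_force: [0.7, 1.0, 0.8]
width: 39.9
```

Request:
jog_arm(increments=[0.8,1.3,0,-0.16,0,1.6,2.6,0,-0.32,0,2.4,3.9,0,-0.48,0,3.2,5.2,-0.2,-0.64,0,4.0,6.5,-0.5,-0.8,0,4.9,7.9,-1,-0.96,0,5.9,9.5,-1.5,-1.15,0,6.84,11.5,-2,-1.34,0])

```text
clock: 2.83
ee_pos: [536.9, -112.6, 155.1]
eef_rot: [0.471, 0.528, -0.528, -0.47]
ft_force: [1.1, -0.2, 0.4]
width: 0.6
```

```bash
python3 - <<'E'
from plant import observe, grab_frame
import cv2
for c in ["scene","top"]:
    f=grab_frame(c); cv2.imwrite(f"pics/{c}1.png",f["pixels"])
s=observe(); print(s["ee_pos"],s["eef_rot"],s["ft_force"],s["clock"])
f=grab_frame("wrist"); cv2.imwrite("pics/wrist1.png",f["pixels"])
E
```

```text
[ 537.35259701 -110.21614124  153.69352614] [-0.46899583 -0.52850333  0.52906918  0.46990737] [-0.422128   -0.03805259  0.20606534] 2.9333
```

View pics/wrist1.png

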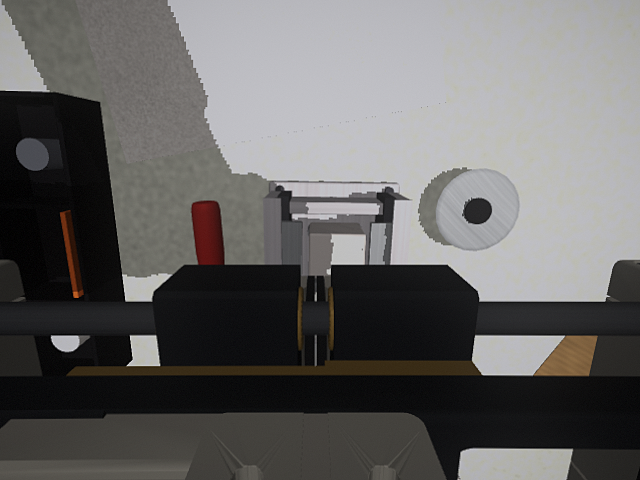

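View pics/scene1.png

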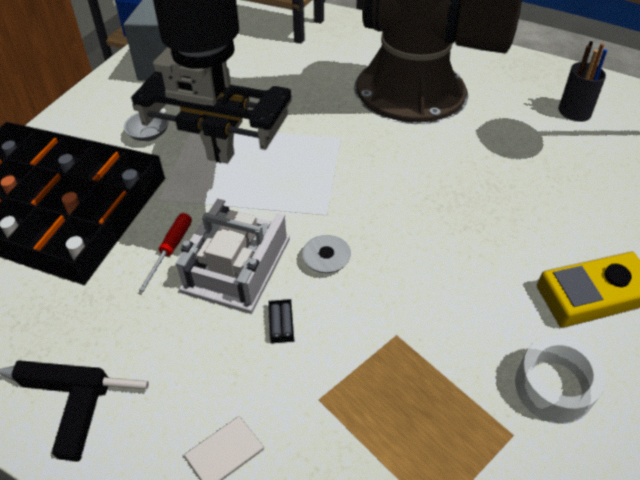

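Request:
jog_arm(increments=[0.1,0.2,0,-0.03,0,0.2,0.4,0,-0.04,0,0.35,0.67,0,-0.04,0,0.35,0.67,-0.3,-0.04,0,0.35,0.67,-0.8,-0.04,0,0.35,0.67,-1.35,-0.04,0,0.35,0.67,-1.35,-0.04,0,0.35,0.67,-1.35,-0.04,0])

```text
clock: 3.65
ee_pos: [543.9, -98.2, 121.0]
eef_rot: [-0.471, -0.526, 0.527, 0.472]
ft_force: [-0.1, 0.9, 0.7]
width: 0.6
```

```bash
python3 - <<'E'
from plant import observe, grab_frame
import cv2
for c in ["scene","top"]:
    f=grab_frame(c); cv2.imwrite(f"pics/{c}2.png",f["pixels"])
    x=150 if c=="scene" else 330
    cv2.imwrite(f"pics/{c}2z.png",cv2.resize(f["pixels"][130:290,x:x+200],None,fx=4,fy=3.75,interpolation=cv2.INTER_CUBIC))
s=observe(); print(s["ee_pos"],s["eef_rot"],s["ft_force"],s["clock"])
f=grab_frame("wrist"); cv2.imwrite("pics/wrist2.png",f["pixels"])
E
```

```text
[544.92971928 -98.0330742  122.23693096] [ 0.47165306  0.52717829 -0.52691076 -0.47115973] [ 0.18810274 -0.07014645 -0.78610444] 3.75
```

View pics/scene2z.png

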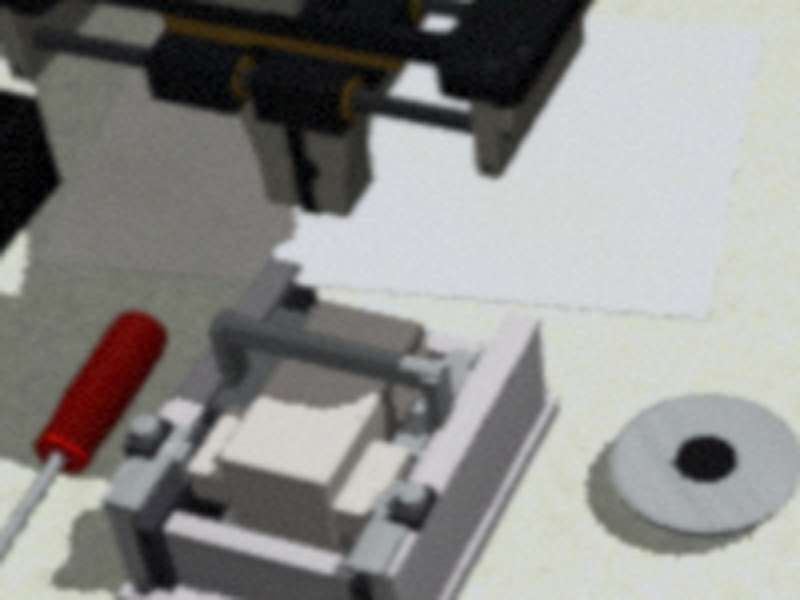

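View pics/wrist2.png

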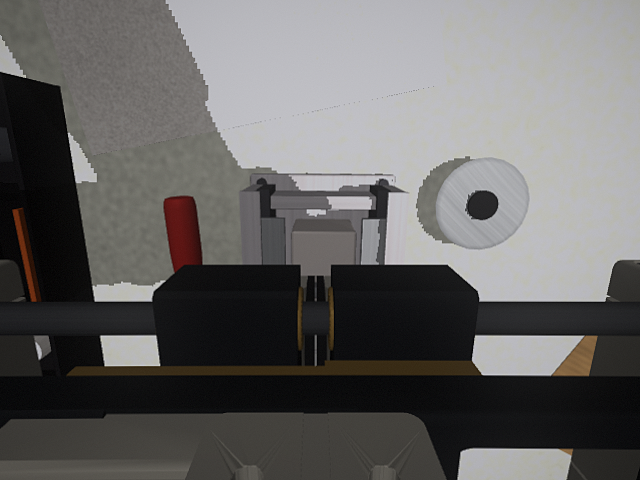

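View pics/top2z.png

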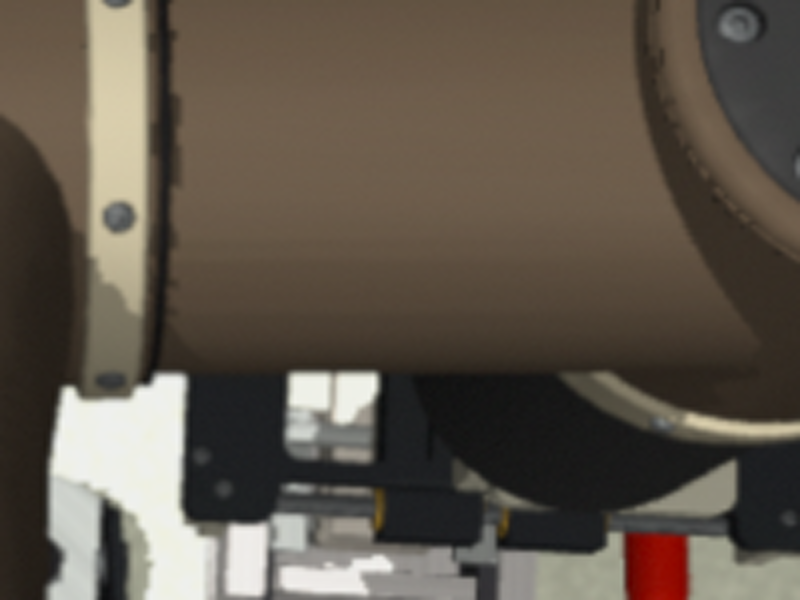

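```bash
cat >> h.py <<'E'
from scipy.spatial.transform import Rotation as Ro
TT=np.array([[9.99999498e-01,6.35639154e-04,7.74766964e-04,2.08700816],[-5.88658729e-04,-2.53102153e-01,9.67439380e-01,-184.181538],[8.11037536e-04,-9.67439350e-01,-2.53101651e-01,66.8618568]])
def wray(p,q,uv,z):
    s=np.array([(uv[0]-315.22)/353.96,(uv[1]-240.99)/353.96,1]); R=Ro.from_quat(q).as_matrix()
    d=R@TT[:,:3]@s; o=R@TT[:,3]+p; return o+d*(z-o[2])/d[2]
def loc(v,P):
    d=np.array(P[:2])-v[:2]; a=v[2]; return [round(d[0]*np.cos(a)+d[1]*np.sin(a),1),round(-d[0]*np.sin(a)+d[1]*np.cos(a),1)]
V=np.array([572.8,-90.4,.1149])
E
python3 - <<'E'
from h import *
im=cv2.imread("pics/wrist2.png"); cv2.imwrite("pics/wrist2z.png",cv2.resize(im[150:290,220:420],None,fx=4,fy=4,interpolation=cv2.INTER_CUBIC))
p=[544.93,-98.03,122.2]; q=[0.47165306,0.52717829,-0.52691076,-0.47115973]
for uv,z in [((292,219),76),((355,219),76)]: print(loc(V,wray(p,q,uv,z)))
print("tcp",loc(V,p)); print(ray("scene",(150+318/4,130+212/3.75),122))
E
```

```text
[np.float64(-50.2), np.float64(-17.4)]
[np.float64(-50.1), np.float64(24.3)]
tcp [np.float64(-28.6), np.float64(-4.4)]
[ 528.39479191 -111.49756902  122.        ]
```

View pics/wrist2z.png

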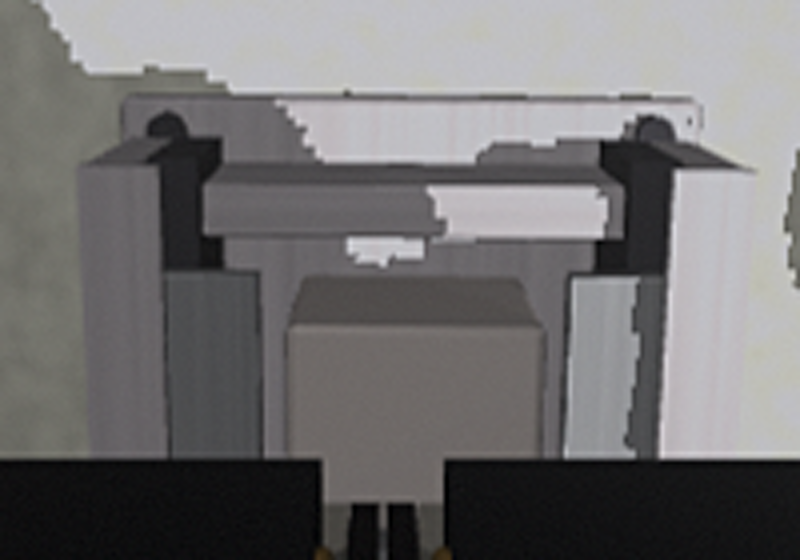

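```bash
python3 - <<'E'
from h import *
p=[544.93,-98.03,122.2]; q=[0.47165306,0.52717829,-0.52691076,-0.47115973]
z=lambda u,v:(220+u/4,150+v/4)
for uv,h in [(z(288,325),76),(z(543,325),76),(z(204,184),65),(z(622,184),65),(z(80,162),65),(z(755,170),65),(z(122,97),6),(z(702,97),6)]: print(loc(V,wray(p,q,uv,h)))
# tip center between fingers in wrist view at z=122?
R=Ro.from_quat(q).as_matrix(); print("cam",R@TT[:,3]+p)
E
```

```text
[np.float64(-41.9), np.float64(-17.6)]
[np.float64(-41.8), np.float64(25.0)]
[np.float64(-64.0), np.float64(-32.2)]
[np.float64(-63.8), np.float64(39.1)]
[np.float64(-67.8), np.float64(-53.1)]
[np.float64(-66.2), np.float64(61.6)]
[np.float64(-74.6), np.float64(-56.1)]
[np.float64(-74.2), np.float64(65.1)]
cam [ 478.10801018 -103.35080389  306.33096741]
```

```bash
python3 - <<'E'
from h import *
z=lambda u,v:np.array((150+u/4,130+v/3.75))
t=loc(V,[544.93,-98.03]); t=np.array(t)
for uv,l in [(z(271,203),(9.5,-21)),(z(350,214),(9.5,21)),(z(373,180),(-9.5,21))]:
    P=w(V,[t[0]+l[0],t[1]+l[1],121.5]); print(uv,proj("scene",P)[0], loc(V,ray("scene",uv,121.5)),t+l)
E
```

```text
[217.75       184.13333333] [215.76474777 197.81159062] [np.float64(-46.5), np.float64(-35.2)] [-19.1 -25.4]
[237.5        187.06666667] [242.18907445 203.96998125] [np.float64(-49.5), np.float64(-4.3)] [-19.1  16.6]
[243.25 178.  ] [247.42885422 195.16855102] [np.float64(-70.3), np.float64(-4.1)] [-38.1  16.6]
```

```bash
python3 - <<'E'
from h import *
im=cv2.imread("pics/scene2.png"); cv2.imwrite("pics/s2zz.png",cv2.resize(im[135:235,190:290],None,fx=6,fy=6,interpolation=cv2.INTER_CUBIC))
E
```

```text
(no output)
```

View pics/s2zz.png

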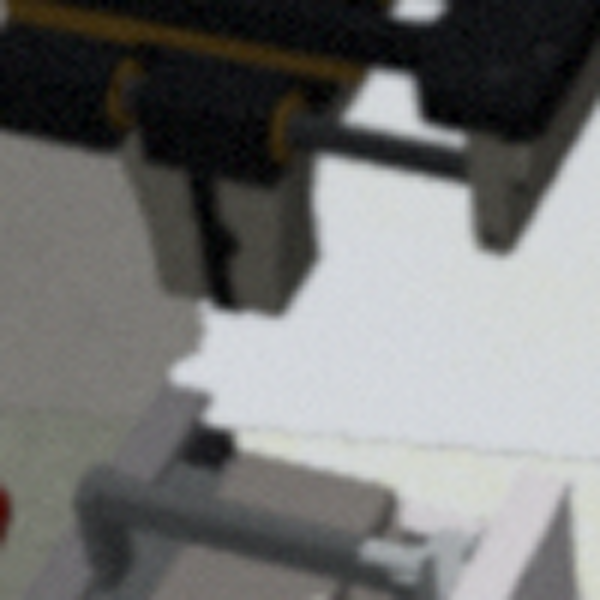

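```bash
python3 - <<'E'
from h import *
print(proj("scene",[[537,-112,155],[544.5,-98,121.5]]),proj("top",[[537,-112,155],[544.5,-98,121.5]]))
a=cv2.resize(cv2.imread("pics/scene1.png")[100:200,190:290],None,fx=4,fy=4,interpolation=cv2.INTER_CUBIC)
b=cv2.resize(cv2.imread("pics/top1.png")[200:300,380:480],None,fx=4,fy=4,interpolation=cv2.INTER_CUBIC)
cv2.imwrite("pics/m1.png",np.hstack([a,b]))
E
```

```text
[[223.1949448  173.29961307]
 [231.7621802  196.32126304]] [[449.90040948 261.14735249]
 [435.88754833 258.26566381]]
```

View pics/m1.png

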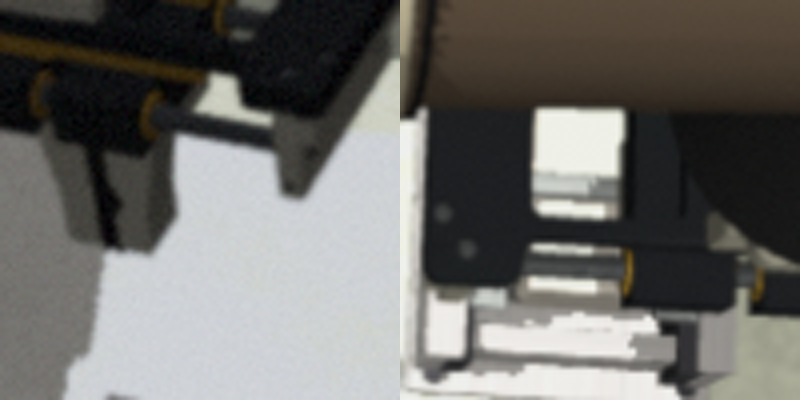

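```bash
python3 - <<'E'
from h import *
for z in (155,190,220,240,260): print(z,proj("top",[[537,-112,z]]),proj("scene",[[537,-112,z]]))
for z in (155,190,195): print(ray("scene",(221,157.5),z))
E
```

```text
155 [[449.90040948 261.14735249]] [[223.1949448  173.29961307]]
190 [[455.48227572 256.6603991 ]] [[219.86259057 154.4002216 ]]
220 [[460.67226246 252.48419998]] [[216.86699859 137.26399117]]
240 [[464.36358209 249.5114144 ]] [[214.79579387 125.33087326]]
260 [[468.25751873 246.37317707]] [[212.66364193 112.97119675]]
[ 508.53337517 -133.33157227  155.        ]
[ 542.02151043 -107.02829127  190.        ]
[ 546.80552975 -103.2706797   195.        ]
```

```bash
python3 - <<'E'
from h import *
def wp(P): 
    c=TT[:,:3].T@(np.array(P)-TT[:,3]); return (c[:2]/c[2]*353.96+[315.22,240.99]).round(1)
for y in (0,-20,-35,-50):
    for x in (0,44,65): 
        for z in (9.5,-9.5): print((x,y,z),wp((x,y,z)))
im=cv2.imread("pics/wrist0.png"); cv2.imwrite("pics/w0z.png",cv2.resize(im[240:390,170:470],None,fx=2.6,fy=2.6,interpolation=cv2.INTER_CUBIC))
im=cv2.imread("pics/wrist2.png"); cv2.imwrite("pics/w2z.png",cv2.resize(im[240:390,240:390],None,fx=4,fy=4,interpolation=cv2.INTER_CUBIC))
E
```

```text
(0, 0, 9.5) [311.1 257.3]
(0, 0, -9.5) [311.2 289.8]
(44, 0, 9.5) [391.9 257.3]
(44, 0, -9.5) [390.  289.9]
(65, 0, 9.5) [430.5 257.4]
(65, 0, -9.5) [427.6 289.9]
(0, -20, 9.5) [310.7 269.4]
(0, -20, -9.5) [310.8 305.2]
(44, -20, 9.5) [400.5 269.5]
(44, -20, -9.5) [398.2 305.2]
(65, -20, 9.5) [443.3 269.5]
(65, -20, -9.5) [439.9 305.3]
(0, -35, 9.5) [310.3 280.5]
(0, -35, -9.5) [310.4 319.1]
(44, -35, 9.5) [408.3 280.6]
(44, -35, -9.5) [405.5 319.1]
(65, -35, 9.5) [455.1 280.6]
(65, -35, -9.5) [450.9 319.2]
(0, -50, 9.5) [309.8 293.8]
(0, -50, -9.5) [309.9 335.7]
(44, -50, 9.5) [417.7 293.9]
(44, -50, -9.5) [414.3 335.8]
(65, -50, 9.5) [469.1 293.9]
(65, -50, -9.5) [464.2 335.8]
```

View pics/w0z.png

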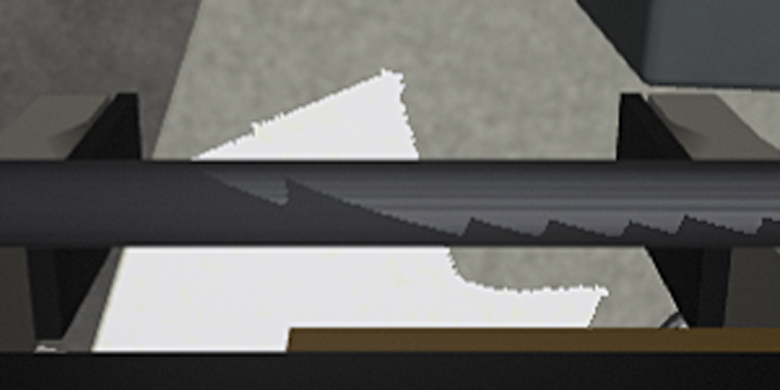

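View pics/w2z.png

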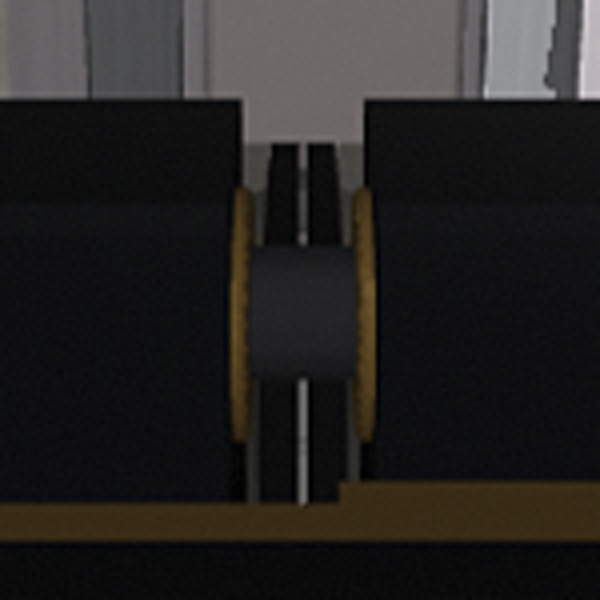

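```bash
python3 - <<'E'
from h import *
t=loc(V,[544.9,-98.0]); print(t)
z=lambda u,v:np.array((190+u/6,135+v/6))
for h in (145,150,155,160):
    print(h,[loc(V,ray("scene",z(*uv),h)) for uv in [(165,292),(278,313),(318,258),(216,303)]])
E
```

```text
[np.float64(-28.6), np.float64(-4.4)]
145 [[np.float64(-25.2), np.float64(-21.8)], [np.float64(-26.6), np.float64(7.1)], [np.float64(-47.2), np.float64(8.4)], [np.float64(-25.4), np.float64(-8.5)]]
150 [[np.float64(-20.5), np.float64(-18.8)], [np.float64(-21.9), np.float64(9.8)], [np.float64(-42.3), np.float64(11.1)], [np.float64(-20.7), np.float64(-5.6)]]
155 [[np.float64(-15.8), np.float64(-15.8)], [np.float64(-17.2), np.float64(12.6)], [np.float64(-37.4), np.float64(13.9)], [np.float64(-16.0), np.float64(-2.7)]]
160 [[np.float64(-11.1), np.float64(-12.8)], [np.float64(-12.5), np.float64(15.3)], [np.float64(-32.5), np.float64(16.6)], [np.float64(-11.3), np.float64(0.2)]]
```

Request:
jog_arm(increments=[0.05,0.12,0,0,0,0.11,0.26,0,0,0,0.11,0.26,-0.4,0,0,0.11,0.26,-0.8,0,0,0.11,0.26,-1.2,0,0,0.11,0.26,-1.5,0,0,0.11,0.26,-1.6,0,0,0.11,0.26,-1.6,0,0])

```text
clock: 4.47
ee_pos: [546.5, -91.3, 80.2]
eef_rot: [-0.471, -0.526, 0.528, 0.472]
ft_force: [-0.1, -0.2, 0.4]
width: 0.3
```

```bash
cat > snap.py <<'E'
import sys
from plant import observe, grab_frame
from h import *
n=sys.argv[1]
s=observe(); print(s["ee_pos"].round(2),loc(V,s["ee_pos"]),s["eef_rot"].round(4),s["ft_force"].round(2),s["clock"])
f=grab_frame("scene"); cv2.imwrite(f"pics/scene{n}.png",f["pixels"])
a=cv2.resize(f["pixels"][140:265,180:300],None,fx=4.8,fy=4.8,interpolation=cv2.INTER_CUBIC)
cv2.imwrite(f"pics/z{n}.png",a)
s=observe(); print(s["ee_pos"].round(2),loc(V,s["ee_pos"]),s["ft_force"].round(2))
E
python3 snap.py 3
```

```text
[546.52 -91.31  80.23] [np.float64(-26.2), np.float64(2.1)] [-0.4708 -0.5264  0.5277  0.4719] [-0.12 -0.19  0.39] 4.4667
[547.03 -91.3   80.99] [np.float64(-25.7), np.float64(2.1)] [-0.76 -0.15  0.13]
```

View pics/z3.png

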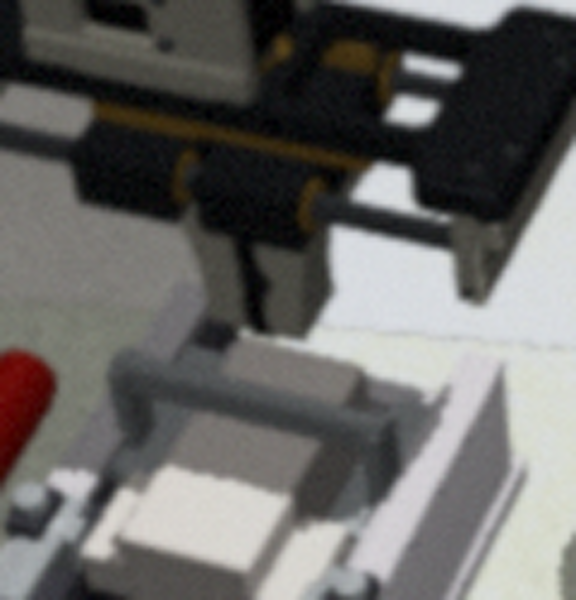

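```bash
python3 - <<'E'
from h import *
z=lambda u,v:np.array((180+u/4.8,140+v/4.8))
for h in (80,105,110,115):
    print(h,[loc(V,ray("scene",z(*uv),h)) for uv in [(215,322),(298,338),(328,296)]])
print([loc(V,ray("scene",z(*uv),76)) for uv in [(243,335),(362,375),(120,545),(248,572)]])
E
```

```text
80 [[np.float64(-41.8), np.float64(-27.5)], [np.float64(-43.3), np.float64(0.8)], [np.float64(-63.6), np.float64(2.4)]]
105 [[np.float64(-20.1), np.float64(-13.8)], [np.float64(-21.5), np.float64(13.4)], [np.float64(-41.0), np.float64(14.9)]]
110 [[np.float64(-15.7), np.float64(-11.0)], [np.float64(-17.2), np.float64(15.9)], [np.float64(-36.5), np.float64(17.4)]]
115 [[np.float64(-11.4), np.float64(-8.3)], [np.float64(-12.8), np.float64(18.4)], [np.float64(-32.0), np.float64(19.9)]]
[[np.float64(-42.7), np.float64(-18.6)], [np.float64(-38.0), np.float64(24.6)], [np.float64(49.2), np.float64(-17.5)], [np.float64(46.9), np.float64(23.5)]]
```

Request:
jog_arm(increments=[0,0,-0.2,0,0,0,0,-0.4,0,0,0,0,-0.6,0,0,0,0,-0.8,0,0,0,0,-0.9,0,0,0,0,-0.96,0,0,0,0,-0.96,0,0,0,0,-0.96,0,0])

```text
clock: 5.18
ee_pos: [547.4, -91.2, 57.6]
eef_rot: [-0.471, -0.527, 0.527, 0.471]
ft_force: [-0.7, -0.5, -0.2]
width: 0.2
```

```bash
python3 snap.py 4
```

```text
[547.4  -91.18  57.59] [np.float64(-25.3), np.float64(2.1)] [-0.4713 -0.5271  0.5271  0.4713] [-0.67 -0.52 -0.19] 5.1833
[547.45 -91.15  57.72] [np.float64(-25.3), np.float64(2.2)] [-0.7  -0.32  0.69]
```

View pics/z4.png

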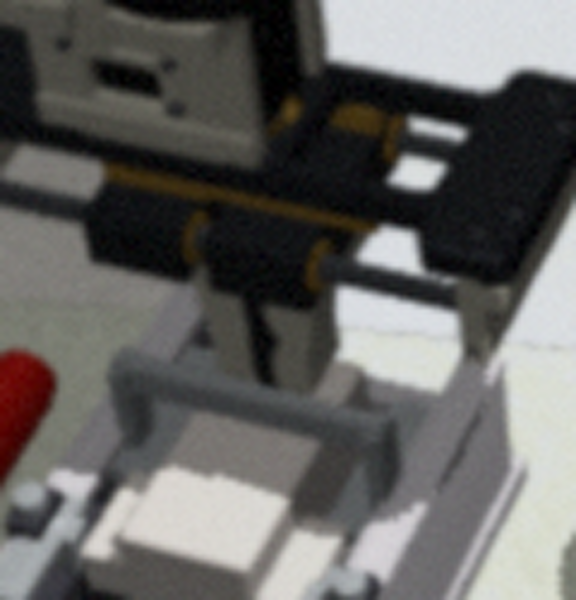

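The scene picture shows the finger tip now just behind the bar at about (265,390) in the crop. The force is still zero with the reported TCP at 57.6 mm, below the block's top. So the real finger ends sit about 30 mm above the reported TCP, and I will go down by force.

Request:
jog_arm(increments=[0,0,-0.1,0,0,0,0,-0.16,0,0,0,0,-0.2,0,0,0,0,-0.24,0,0,0,0,-0.28,0,0,0,0,-0.28,0,0,0,0,-0.28,0,0,0,0,-0.28,0,0])

```text
clock: 5.9
ee_pos: [547.4, -91.1, 50.6]
eef_rot: [0.471, 0.527, -0.527, -0.471]
ft_force: [0.0, -0.7, -0.2]
width: 0.4
```

Request:
jog_arm(increments=[0,0,-0.04,0,0,0,0,-0.08,0,0,0,0,-0.12,0,0,0,0,-0.12,0,0,0,0,-0.12,0,0,0,0,-0.12,0,0,0,0,-0.12,0,0,0,0,-0.12,0,0])

```text
clock: 6.57
ee_pos: [547.6, -91.2, 47.7]
eef_rot: [0.471, 0.527, -0.527, -0.471]
ft_force: [0.2, 0.9, 3.5]
width: 0.5
```

Request:
jog_arm(increments=[0,0,-0.04,0,0,0,0,-0.08,0,0,0,0,-0.12,0,0,0,0,-0.12,0,0,0,0,-0.12,0,0,0,0,-0.12,0,0,0,0,-0.12,0,0,0,0,-0.12,0,0])

```text
clock: 7.23
ee_pos: [547.5, -91.2, 44.7]
eef_rot: [0.471, 0.527, -0.527, -0.471]
ft_force: [1.0, -0.1, 3.0]
width: 0.3
```

```bash
python3 snap.py 5
```

```text
[547.5  -91.17  44.66] [np.float64(-25.2), np.float64(2.1)] [ 0.4714  0.5272 -0.527  -0.4712] [ 1.05 -0.06  2.97] 7.2333
[547.53 -91.13  44.64] [np.float64(-25.2), np.float64(2.2)] [-0.09  0.07  3.81]
```

View pics/z5.png

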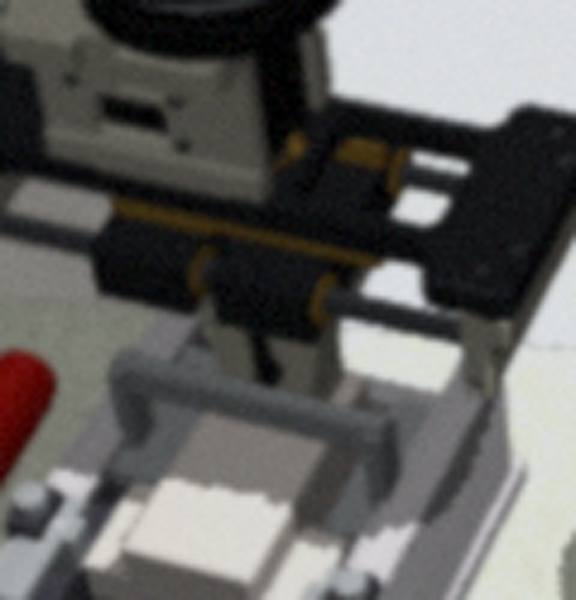

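Request:
jog_arm(increments=[0,0,-0.04,0,0,0,0,-0.08,0,0,0,0,-0.12,0,0,0,0,-0.16,0,0,0,0,-0.16,0,0,0,0,-0.16,0,0,0,0,-0.16,0,0,0,0,-0.16,0,0])

```text
clock: 7.95
ee_pos: [547.5, -91.2, 40.9]
eef_rot: [0.471, 0.527, -0.527, -0.471]
ft_force: [-0.6, 0.7, 6.6]
width: 0.4
```

```bash
python3 snap.py 6; python3 - <<'E'
from plant import observe,grab_frame
for i in range(4): grab_frame("scene"); s=observe(); print(s["ee_pos"].round(2),s["ft_force"].round(2))
E
```

```text
[547.5  -91.19  40.91] [np.float64(-25.2), np.float64(2.1)] [ 0.4714  0.5272 -0.5271 -0.4712] [-0.58  0.69  6.56] 7.95
[547.51 -91.16  40.91] [np.float64(-25.2), np.float64(2.1)] [-1.07  0.96  7.74]
[547.52 -91.17  40.91] [-0.88  0.83  7.55]
[547.51 -91.16  40.91] [-1.16  1.17  6.51]
[547.53 -91.15  40.92] [-0.62  0.42  7.76]
[547.55 -91.16  40.95] [-0.57  0.83  6.1 ]
```

View pics/z6.png

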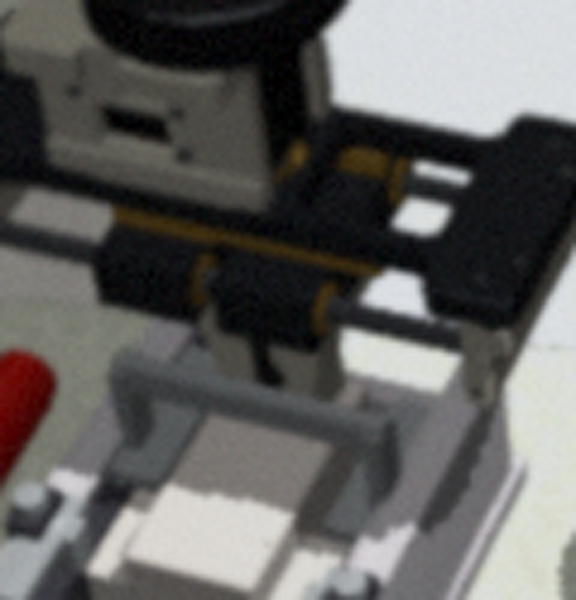

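```bash
cat > dep.py <<'E'
from h import *
import sys
def g(n): return cv2.cvtColor(cv2.imread(f"pics/scene{n}.png"),cv2.COLOR_BGR2GRAY).astype(np.float32)
a=g("0")
for n in sys.argv[1:]:
    b=g(n)
    # block front face/top front edge patch
    x0,x1,y0,y1=202,232,246,266
    wm=np.eye(2,3,dtype=np.float32)
    best=None
    for dy in range(0,9):
        wm=np.eye(2,3,dtype=np.float32); wm[1,2]=dy
        try: cc,m=cv2.findTransformECC(a[y0:y1,x0:x1].copy(),b[y0:y1+12,x0-4:x1+8].copy(),np.array([[1,0,4],[0,1,dy]],np.float32),cv2.MOTION_TRANSLATION,(3,60,1e-4),None,3)
        except cv2.error: continue
        if best is None or cc>best[0]: best=(cc,m[0,2]-4,m[1,2])
    print(n,best)
p=proj("scene",w(V,[[40,0,76],[40,0,67],[40,0,64]])); print(p[1]-p[0],p[2]-p[0])
E
python3 dep.py 2 3 4 5 6
```

```text
2 (0.9995081706347689, np.float32(0.12433672), np.float32(0.05305411))
3 (0.9995032837244443, np.float32(0.11743736), np.float32(0.05290689))
4 (0.9995007906092016, np.float32(0.12985945), np.float32(0.052475836))
5 (0.9957582383802099, np.float32(0.6447034), np.float32(2.2952902))
6 (0.9842143991387176, np.float32(1.0882349), np.float32(3.6681204))
[0.88926597 4.0356613 ] [1.18285661 5.36644096]
```

Request:
jog_arm(increments=[0,0,-0.02,0,0,0,0,-0.04,0,0,0,0,-0.06,0,0,0,0,-0.08,0,0,0,0,-0.08,0,0,0,0,-0.08,0,0,0,0,-0.08,0,0,0,0,-0.08,0,0])

```text
clock: 8.87
ee_pos: [547.5, -91.1, 39.0]
eef_rot: [0.471, 0.527, -0.527, -0.471]
ft_force: [-1.1, 0.8, 8.3]
width: 0.4
```

```bash
python3 snap.py 7; python3 dep.py 7
```

```text
[547.53 -91.15  39.01] [np.float64(-25.2), np.float64(2.2)] [ 0.4714  0.5273 -0.5271 -0.4711] [-1.1   0.76  8.28] 8.8667
[547.53 -91.14  39.02] [np.float64(-25.2), np.float64(2.2)] [-1.4   0.14  7.94]
7 (0.9716616920036999, np.float32(1.274118), np.float32(4.3532505))
[0.88926597 4.0356613 ] [1.18285661 5.36644096]
```

Request:
jog_arm(increments=[0,0,-0.01,0,0,0,0,-0.02,0,0,0,0,-0.02,0,0,0,0,-0.02,0,0,0,0,-0.02,0,0,0,0,-0.02,0,0,0,0,-0.02,0,0,0,0,-0.02,0,0])

```text
clock: 9.58
ee_pos: [547.5, -91.1, 38.6]
eef_rot: [0.471, 0.527, -0.527, -0.471]
ft_force: [-1.1, 1.2, 7.3]
width: 0.3
```

```bash
python3 snap.py 8; python3 dep.py 8
```

```text
[547.54 -91.15  38.56] [np.float64(-25.2), np.float64(2.2)] [ 0.4714  0.5273 -0.5271 -0.4711] [-1.05  1.23  7.34] 9.5833
[547.53 -91.15  38.56] [np.float64(-25.2), np.float64(2.1)] [-1.07  1.41  7.96]
8 (0.9691414625469265, np.float32(1.3419933), np.float32(4.525836))
[0.88926597 4.0356613 ] [1.18285661 5.36644096]
```

View pics/z8.png

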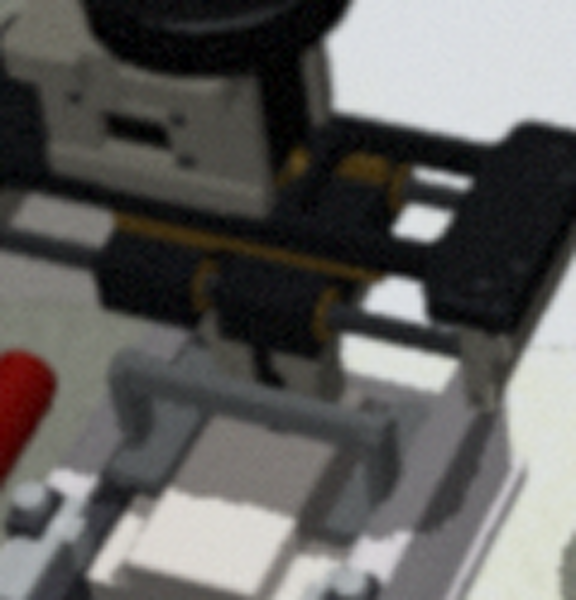

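```bash
python3 - <<'E'
from h import *
uv=(180+477/4.8,140+405/4.8)
for h in (20,40,50,60,70,80,90,100): P=ray("scene",uv,h); print(h,P.round(0),loc(V,P))
print("bar end", [loc(V,ray("scene",(180+u/4.8,140+v/4.8),94)) for u,v in [(115,352),(395,412)]])
E
```

```text
20 [484. -59.  20.] [np.float64(-84.9), np.float64(41.4)]
40 [500. -49.  40.] [np.float64(-67.8), np.float64(49.4)]
50 [508. -44.  50.] [np.float64(-59.2), np.float64(53.4)]
60 [516. -39.  60.] [np.float64(-50.7), np.float64(57.4)]
70 [524. -34.  70.] [np.float64(-42.1), np.float64(61.4)]
80 [532. -29.  80.] [np.float64(-33.5), np.float64(65.4)]
90 [540. -24.  90.] [np.float64(-25.0), np.float64(69.4)]
100 [548. -19. 100.] [np.float64(-16.4), np.float64(73.4)]
bar end [[np.float64(-8.3), np.float64(-44.1)], [np.float64(-11.3), np.float64(48.4)]]
```

Request:
jog_arm(increments=[0.02,0.002,0,0,0,0.04,0.005,0,0,0,0.06,0.007,0,0,0,0.08,0.009,0,0,0,0.1,0.011,0,0,0,0.12,0.014,0,0,0,0.12,0.014,0,0,0,0.12,0.014,0,0,0])

```text
clock: 10.3
ee_pos: [547.5, -91.2, 37.7]
eef_rot: [-0.47, -0.526, 0.528, 0.473]
ft_force: [-7.1, 0.8, 9.6]
width: 0.5
```

```bash
cat > f.py <<'E'
from plant import observe,grab_frame
from h import *
F=[]
for i in range(3): 
    s=observe(); F.append(s["ft_force"]); grab_frame("scene")
s=observe(); F.append(s["ft_force"]); f=np.mean(F,0)
print(loc(V,s["ee_pos"]),s["ee_pos"].round(2),"F xyz",f.round(2),"Fjig",round(float(f[0]*.9934+f[1]*.1147),2),s["clock"])
E
python3 f.py
```

```text
[np.float64(-25.2), np.float64(2.1)] [547.5  -91.18  37.69] F xyz [-6.94  0.8   9.55] Fjig -6.81 10.45
```

Request:
jog_arm(increments=[0.02,0.002,0,0,0,0.04,0.005,0,0,0,0.06,0.007,0,0,0,0.08,0.009,0,0,0,0.08,0.009,0,0,0,0.08,0.009,0,0,0,0.08,0.009,0,0,0,0.08,0.009,0,0,0])

```text
clock: 11.12
ee_pos: [547.5, -91.2, 37.6]
eef_rot: [-0.47, -0.525, 0.529, 0.474]
ft_force: [-13.0, 2.9, 15.8]
width: 0.6
```

```bash
python3 f.py; python3 snap.py 9; python3 dep.py 9
```

```text
[np.float64(-25.2), np.float64(2.1)] [547.51 -91.18  37.62] F xyz [-13.34   2.36  15.65] Fjig -12.98 11.2667
[547.51 -91.18  37.62] [np.float64(-25.2), np.float64(2.1)] [-0.4696 -0.5248  0.5289  0.4736] [-13.84   2.14  15.39] 11.2667
[547.54 -91.18  37.62] [np.float64(-25.2), np.float64(2.1)] [-13.1    2.26  16.12]
9 (0.962263687485714, np.float32(1.5694065), np.float32(4.861589))
[0.88926597 4.0356613 ] [1.18285661 5.36644096]
```

View pics/z9.png

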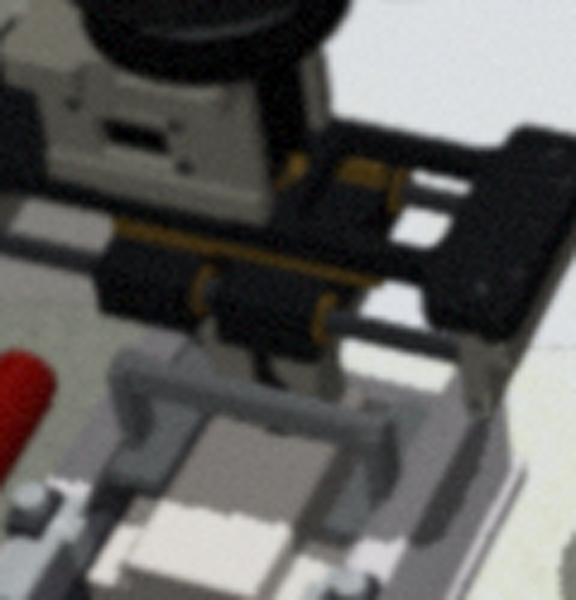

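```bash
python3 - <<'E'
from h import *
for q in ([0.4714,0.5273,-0.5271,-0.4711],[-0.4696,-0.5248,0.5289,0.4736]):
    R=Ro.from_quat(q).as_matrix(); print(R[:,1].round(4),np.degrees(np.arctan2(R[1,0],R[0,0])))
E
```

```text
[ 5.e-04 -1.e-04 -1.e+00] 96.41464035820212
[-8.1e-03 -5.0e-04 -1.0e+00] 96.3344712954961
```

Request:
jog_arm(increments=[0,0,0.02,0,0,0,0,0.04,0,0,0,0,0.04,0,0,0,0,0.04,0,0,0,0,0.04,0,0,0,0,0.04,0,0,0,0,0.04,0,0,0,0,0.04,0,0])

```text
clock: 11.98
ee_pos: [549.3, -91.1, 38.5]
eef_rot: [-0.47, -0.526, 0.528, 0.473]
ft_force: [-6.6, -0.5, 7.9]
width: 0.5
```

```bash
python3 f.py
```

```text
[np.float64(-23.3), np.float64(1.9)] [549.41 -91.15  38.52] F xyz [-6.92 -0.42  8.23] Fjig -6.92 12.1333
```

Request:
jog_arm(increments=[0.04,0.005,0,0,0,0.08,0.009,0,0,0,0.12,0.014,0,0,0,0.12,0.014,0,0,0,0.12,0.014,0,0,0,0.12,0.014,0,0,0,0.12,0.014,0,0,0,0.12,0.014,0,0,0])

```text
clock: 12.8
ee_pos: [552.0, -90.9, 38.4]
eef_rot: [-0.47, -0.525, 0.528, 0.473]
ft_force: [-7.2, -1.2, 8.4]
width: 0.6
```

```bash
python3 f.py;python3 snap.py 10; python3 dep.py 10
```

```text
[np.float64(-20.7), np.float64(1.8)] [552.02 -90.95  38.42] F xyz [-7.46 -1.29  8.61] Fjig -7.56 12.95
[552.02 -90.95  38.42] [np.float64(-20.7), np.float64(1.8)] [-0.4702 -0.5254  0.5285  0.4729] [-8.1  -1.44  8.63] 12.95
[552.03 -90.93  38.43] [np.float64(-20.7), np.float64(1.9)] [-7.8  -1.06  8.81]
10 (0.9656179111186532, np.float32(1.4707456), np.float32(4.665103))
[0.88926597 4.0356613 ] [1.18285661 5.36644096]
```

View pics/z10.png

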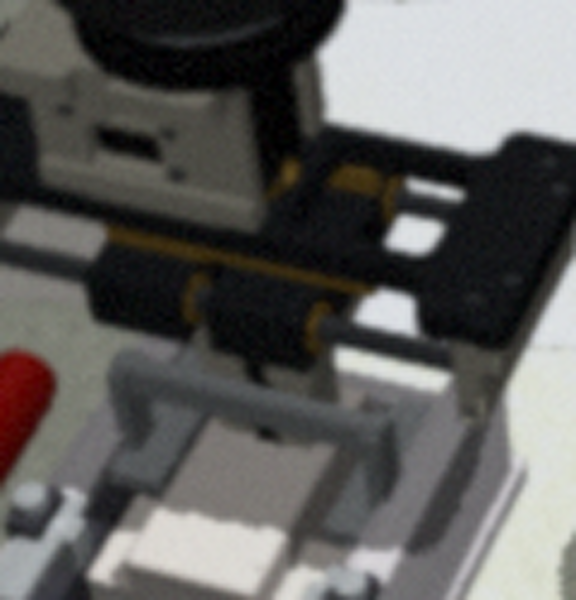

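Request:
jog_arm(increments=[0.04,0.005,0,0,0,0.08,0.009,0,0,0,0.12,0.014,0,0,0,0.16,0.018,0,0,0,0.16,0.018,0,0,0,0.16,0.018,0,0,0,0.16,0.018,0,0,0,0.16,0.018,0,0,0])

```text
clock: 13.67
ee_pos: [555.8, -90.5, 38.4]
eef_rot: [-0.47, -0.525, 0.529, 0.473]
ft_force: [-7.6, -0.5, 8.0]
width: 0.5
```

```bash
cat > bar.py <<'E'
from h import *
import sys
def g(n): return cv2.cvtColor(cv2.imread(f"pics/scene{n}.png"),cv2.COLOR_BGR2GRAY)
# left post/bar-end patch in the last un-moved picture
a=g("10"); x0,x1,y0,y1=202,216,211,232
t=a[y0:y1,x0:x1]
for n in sys.argv[1:]:
    m=cv2.matchTemplate(g(n)[y0-8:y1+25,x0-25:x1+12],t,cv2.TM_CCOEFF_NORMED); _,mx,_,l=cv2.minMaxLoc(m); print("bar",n,round(mx,3),l[0]-25,l[1]-8)
p=proj("scene",w(V,[[-8,-40,88],[2,-40,88]])); print("10mm fwd =",p[1]-p[0])
E
python3 f.py;python3 snap.py 11; python3 dep.py 11; python3 bar.py 9 10 11
```

```text
[np.float64(-16.9), np.float64(1.8)] [555.8  -90.54  38.39] F xyz [-7.55 -1.01  8.49] Fjig -7.62 13.8167
[555.8  -90.54  38.39] [np.float64(-16.9), np.float64(1.8)] [-0.4701 -0.5253  0.5286  0.473 ] [-7.67 -1.74  7.94] 13.8167
[555.81 -90.52  38.4 ] [np.float64(-16.9), np.float64(1.8)] [-7.38 -1.42  9.85]
11 (0.9453361416877251, np.float32(1.906013), np.float32(5.073572))
[0.88926597 4.0356613 ] [1.18285661 5.36644096]
bar 9 0.985 0 0
bar 10 1.0 0 0
bar 11 0.988 -1 2
10mm fwd = [-2.94480914  4.65097342]
```

Request:
jog_arm(increments=[0.04,0.005,0,0,0,0.08,0.009,0,0,0,0.12,0.014,0,0,0,0.16,0.018,0,0,0,0.2,0.023,0,0,0,0.2,0.023,0,0,0,0.2,0.023,0,0,0,0.2,0.023,0,0,0])

```text
clock: 14.53
ee_pos: [560.8, -90.0, 38.4]
eef_rot: [-0.47, -0.525, 0.529, 0.473]
ft_force: [-7.1, -2.3, 8.7]
width: 0.5
```

```bash
python3 f.py;python3 snap.py 12; python3 dep.py 12; python3 bar.py 12
```

```text
[np.float64(-11.9), np.float64(1.7)] [560.79 -90.04  38.39] F xyz [-8.   -1.29  8.78] Fjig -8.1 14.6833
[560.79 -90.04  38.39] [np.float64(-11.9), np.float64(1.7)] [-0.4701 -0.5252  0.5286  0.473 ] [-8.66 -0.92  9.29] 14.6833
[560.76 -90.01  38.37] [np.float64(-11.9), np.float64(1.8)] [-7.76 -0.81  8.59]
12 (0.8855881361261131, np.float32(2.1740808), np.float32(5.551865))
[0.88926597 4.0356613 ] [1.18285661 5.36644096]
bar 12 0.979 -3 4
10mm fwd = [-2.94480914  4.65097342]
```

View pics/z12.png

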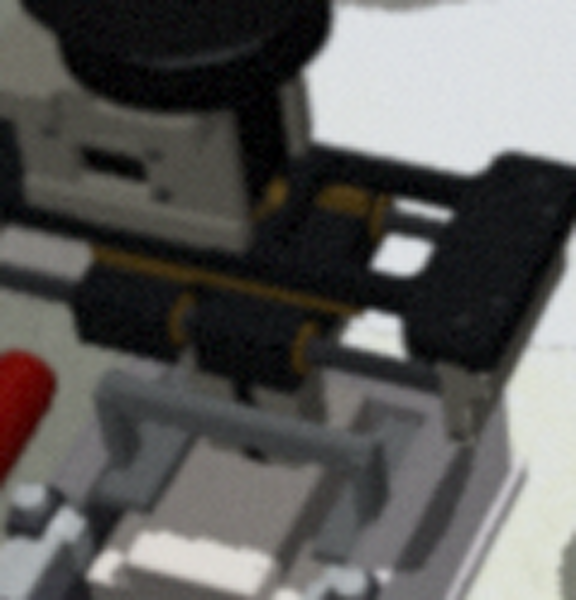

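Request:
jog_arm(increments=[0.04,0.005,0,0,0,0.08,0.009,0,0,0,0.12,0.014,0,0,0,0.16,0.018,0,0,0,0.16,0.018,0,0,0,0.16,0.018,0,0,0,0.16,0.018,0,0,0,0.16,0.018,0,0,0])

```text
clock: 15.4
ee_pos: [564.8, -89.6, 38.4]
eef_rot: [-0.47, -0.525, 0.529, 0.473]
ft_force: [-8.5, -2.1, 9.0]
width: 0.4
```

```bash
python3 f.py;python3 snap.py 13; python3 bar.py 13
```

```text
[np.float64(-7.9), np.float64(1.7)] [564.8  -89.6   38.38] F xyz [-8.28 -1.36  9.11] Fjig -8.38 15.55
[564.8  -89.6   38.38] [np.float64(-7.9), np.float64(1.7)] [-0.4701 -0.5253  0.5286  0.473 ] [-7.47 -0.93  9.93] 15.55
[564.8  -89.57  38.41] [np.float64(-7.8), np.float64(1.7)] [-6.92 -0.67  8.75]
bar 13 0.986 -4 6
10mm fwd = [-2.94480914  4.65097342]
```

Request:
jog_arm(increments=[0.04,0.005,0,0,0,0.08,0.009,0,0,0,0.12,0.014,0,0,0,0.12,0.014,0,0,0,0.12,0.014,0,0,0,0.12,0.014,0,0,0,0.12,0.014,0,0,0,0.12,0.014,0,0,0])

```text
clock: 16.27
ee_pos: [567.8, -89.3, 38.4]
eef_rot: [-0.47, -0.525, 0.529, 0.473]
ft_force: [-8.2, -1.2, 9.2]
width: 0.5
```

```bash
python3 f.py;python3 snap.py 14; python3 bar.py 14
```

```text
[np.float64(-4.9), np.float64(1.7)] [567.76 -89.27  38.38] F xyz [-7.85 -1.4   8.74] Fjig -7.96 16.4167
[567.76 -89.27  38.38] [np.float64(-4.9), np.float64(1.7)] [-0.4701 -0.5252  0.5286  0.473 ] [-7.48 -1.23  8.96] 16.4167
[567.76 -89.27  38.38] [np.float64(-4.9), np.float64(1.7)] [-7.46 -1.31  9.06]
bar 14 0.974 -5 8
10mm fwd = [-2.94480914  4.65097342]
```

View pics/z14.png

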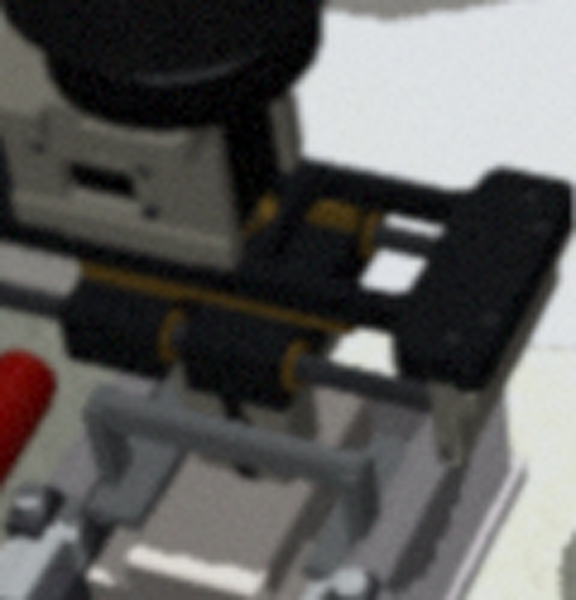

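Request:
jog_arm(increments=[0.04,0.005,0,0,0,0.08,0.009,0,0,0,0.12,0.014,0,0,0,0.12,0.014,0,0,0,0.12,0.014,0,0,0,0.12,0.014,0,0,0,0.12,0.014,0,0,0,0.12,0.014,0,0,0])

```text
clock: 17.13
ee_pos: [570.8, -89.0, 38.4]
eef_rot: [-0.47, -0.525, 0.529, 0.473]
ft_force: [-8.0, -1.7, 9.0]
width: 0.2
```

```bash
python3 f.py
```

```text
[np.float64(-1.8), np.float64(1.7)] [570.78 -88.95  38.39] F xyz [-7.75 -1.43  8.74] Fjig -7.86 17.2833
```

Request:
jog_arm(increments=[0.04,0.005,0,0,0,0.08,0.009,0,0,0,0.12,0.014,0,0,0,0.12,0.014,0,0,0,0.12,0.014,0,0,0,0.12,0.014,0,0,0,0.12,0.014,0,0,0,0.12,0.014,0,0,0])

```text
clock: 17.95
ee_pos: [573.8, -88.6, 38.4]
eef_rot: [-0.47, -0.525, 0.529, 0.473]
ft_force: [-7.1, -1.6, 8.3]
width: 1.0
```

```bash
python3 f.py; python3 snap.py 15; python3 bar.py 15
```

```text
[np.float64(1.2), np.float64(1.6)] [573.79 -88.63  38.38] F xyz [-8.23 -1.66  8.58] Fjig -8.37 18.1
[573.79 -88.63  38.38] [np.float64(1.2), np.float64(1.6)] [-0.4701 -0.5252  0.5286  0.473 ] [-8.53 -1.51  8.59] 18.1
[573.78 -88.66  38.4 ] [np.float64(1.2), np.float64(1.6)] [-8.19 -1.44  7.36]
bar 15 0.961 -7 11
10mm fwd = [-2.94480914  4.65097342]
```

View pics/z15.png

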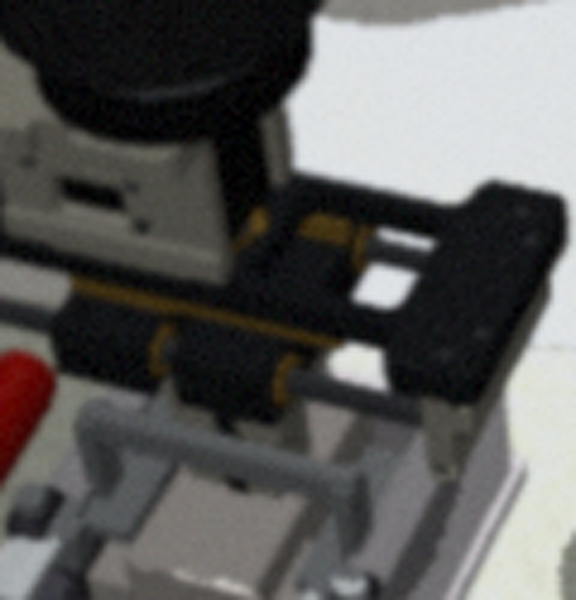

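Request:
jog_arm(increments=[0.04,0.005,0,0,0,0.08,0.009,0,0,0,0.12,0.014,0,0,0,0.12,0.014,0,0,0,0.12,0.014,0,0,0,0.12,0.014,0,0,0,0.12,0.014,0,0,0,0.12,0.014,0,0,0])

```text
clock: 18.82
ee_pos: [576.7, -88.3, 38.4]
eef_rot: [-0.47, -0.525, 0.529, 0.473]
ft_force: [-7.7, -2.2, 9.0]
width: 0.5
```

```bash
python3 f.py
```

```text
[np.float64(4.2), np.float64(1.6)] [576.8  -88.34  38.4 ] F xyz [-7.55 -1.89  8.71] Fjig -7.72 18.9667
```

Request:
jog_arm(increments=[0.04,0.005,0,0,0,0.08,0.009,0,0,0,0.12,0.014,0,0,0,0.12,0.014,0,0,0,0.12,0.014,0,0,0,0.12,0.014,0,0,0,0.12,0.014,0,0,0,0.12,0.014,0,0,0])

```text
clock: 19.63
ee_pos: [579.1, -88.1, 38.4]
eef_rot: [-0.47, -0.525, 0.529, 0.473]
ft_force: [-10.7, -1.8, 9.7]
width: 0.2
```

```bash
python3 f.py; python3 snap.py 16; python3 bar.py 16
```

```text
[np.float64(6.5), np.float64(1.5)] [579.06 -88.13  38.36] F xyz [-10.48  -2.18  10.31] Fjig -10.66 19.7833
[579.06 -88.13  38.36] [np.float64(6.5), np.float64(1.5)] [-0.4699 -0.5248  0.5289  0.4733] [-10.02  -3.34  10.29] 19.7833
[579.09 -88.12  38.36] [np.float64(6.5), np.float64(1.5)] [-9.96 -2.73 10.28]
bar 16 0.95 -8 13
10mm fwd = [-2.94480914  4.65097342]
```

View pics/z16.png

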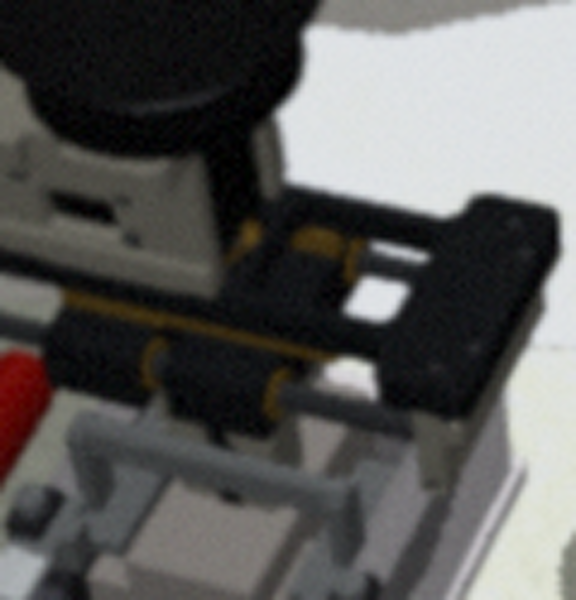

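Request:
jog_arm(increments=[0.04,0.005,0.01,0,0,0.08,0.009,0.02,0,0,0.12,0.014,0.03,0,0,0.12,0.014,0.03,0,0,0.12,0.014,0.03,0,0,0.12,0.014,0.03,0,0,0.12,0.014,0.03,0,0,0.12,0.014,0.03,0,0])

```text
clock: 20.5
ee_pos: [579.0, -88.1, 38.4]
eef_rot: [-0.469, -0.523, 0.53, 0.475]
ft_force: [-16.4, -1.2, 13.0]
width: 0.7
```

```bash
python3 f.py; python3 snap.py 17; python3 bar.py 17
```

```text
[np.float64(6.4), np.float64(1.6)] [579.01 -88.1   38.42] F xyz [-17.08  -1.61  13.55] Fjig -17.15 20.65
[579.01 -88.1   38.42] [np.float64(6.4), np.float64(1.6)] [-0.4688 -0.5233  0.5299  0.4748] [-17.04  -1.56  13.99] 20.65
[579.01 -88.1   38.42] [np.float64(6.4), np.float64(1.6)] [-17.25  -1.54  14.96]
bar 17 0.945 -8 14
10mm fwd = [-2.94480914  4.65097342]
```

Request:
jog_arm(increments=[0.02,0.002,0.02,0,0,0.04,0.005,0.04,0,0,0.06,0.007,0.04,0,0,0.08,0.009,0.04,0,0,0.08,0.009,0.04,0,0,0.08,0.009,0.04,0,0,0.08,0.009,0.04,0,0,0.08,0.009,0.04,0,0])

```text
clock: 21.37
ee_pos: [578.9, -88.1, 38.5]
eef_rot: [-0.468, -0.522, 0.531, 0.476]
ft_force: [-19.9, -1.5, 13.4]
width: 0.2
```

```bash
python3 f.py; python3 snap.py 18; python3 bar.py 18
```

```text
[np.float64(6.3), np.float64(1.6)] [578.88 -88.09  38.49] F xyz [-19.99  -1.53  12.37] Fjig -20.04 21.5167
[578.88 -88.09  38.49] [np.float64(6.3), np.float64(1.6)] [-0.468  -0.5223  0.5307  0.476 ] [-20.86  -1.61  11.75] 21.5167
[578.89 -88.09  38.46] [np.float64(6.3), np.float64(1.6)] [-20.36  -1.89  12.34]
bar 18 0.943 -8 14
10mm fwd = [-2.94480914  4.65097342]
```

View pics/z18.png

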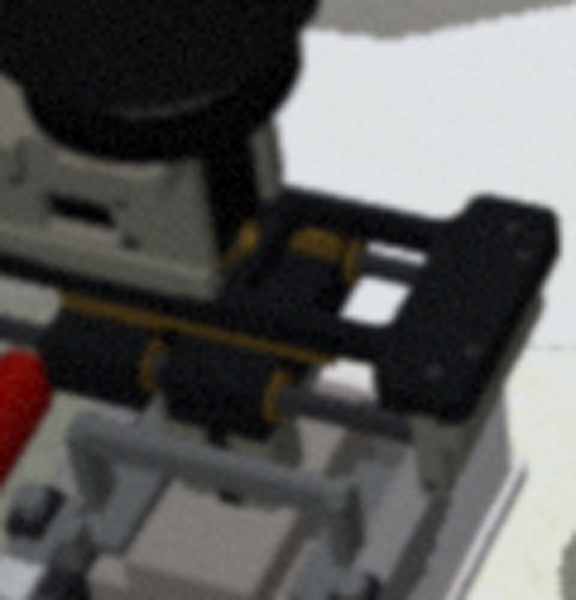

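Request:
jog_arm(increments=[-0.08,-0.009,0,0,0,-0.16,-0.018,0,0,0,-0.24,-0.028,0,0,0,-0.32,-0.037,0,0,0,-0.4,-0.046,0.02,0,0,-0.48,-0.055,0.04,0,0,-0.56,-0.064,0.06,0,0,-0.56,-0.064,0.08,0,0])

```text
clock: 22.23
ee_pos: [573.5, -88.0, 42.5]
eef_rot: [-0.471, -0.527, 0.527, 0.472]
ft_force: [-0.1, 0.1, 0.2]
width: 0.3
```

```bash
python3 f.py; python3 snap.py 19; python3 bar.py 19
```

```text
[np.float64(1.8), np.float64(2.3)] [574.33 -87.94  42.74] F xyz [ 0.37 -0.29  0.16] Fjig 0.34 22.3833
[574.33 -87.94  42.74] [np.float64(1.8), np.float64(2.3)] [-0.4713 -0.5271  0.5271  0.4714] [ 1.48 -0.22 -0.45] 22.3833
[574.36 -87.97  42.76] [np.float64(1.8), np.float64(2.2)] [ 0.22 -0.21  1.11]
bar 19 0.966 -8 13
10mm fwd = [-2.94480914  4.65097342]
```

Request:
jog_arm(increments=[0,0,0.2,0,0,0,0,0.6,0,0,0,0,1.2,0,0,0,0,2,0,0,-1,0,3,0,0,-2,0,4,0,0,-3,0,5,0,0,-4,0,5.6,0,0])

```text
clock: 23.1
ee_pos: [474.4, -88.2, 186.2]
eef_rot: [0.472, 0.528, -0.526, -0.47]
ft_force: [1.5, 0.3, 1.0]
width: 0.5
```

```bash
python3 f.py; python3 snap.py 20; python3 dep.py 20; python3 - <<'E'
from plant import grab_frame,observe
import cv2
f=grab_frame("top"); cv2.imwrite("pics/top20.png",f["pixels"])
cv2.imwrite("pics/top20z.png",cv2.resize(f["pixels"][170:330,330:530],None,fx=4,fy=3.75))
E
```

```text
[np.float64(-97.6), np.float64(13.7)] [474.27 -87.95 185.9 ] F xyz [-0.49 -0.    0.27] Fjig -0.48 23.25
[474.27 -87.95 185.9 ] [np.float64(-97.6), np.float64(13.7)] [ 0.4724  0.5288 -0.5257 -0.47  ] [ 1.07 -0.09 -0.67] 23.25
[474.64 -87.89 184.68] [np.float64(-97.2), np.float64(13.8)] [ 0.79  0.44 -0.06]
20 (0.9563336610726025, np.float32(1.2331514), np.float32(3.9421165))
[0.88926597 4.0356613 ] [1.18285661 5.36644096]
```

View pics/z20.png

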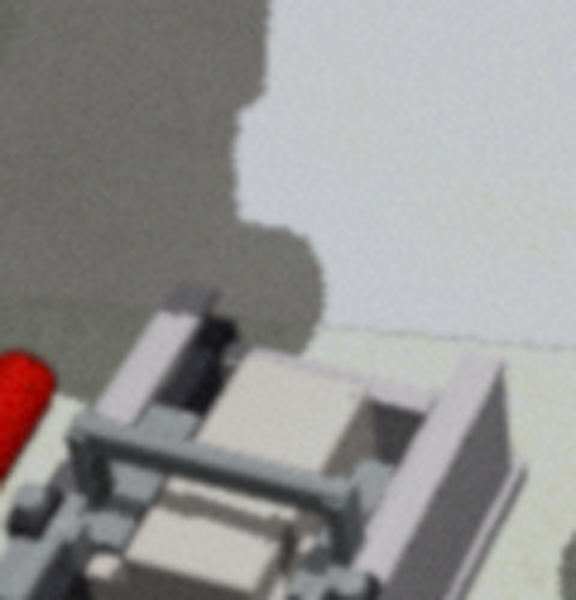

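View pics/top20z.png

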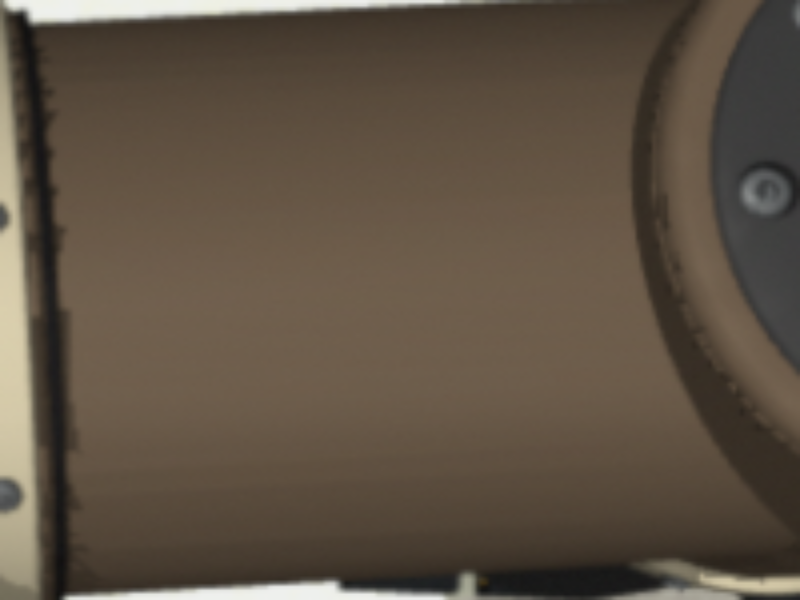

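```bash
python3 - <<'E'
from h import *
a=cv2.imread("pics/scene0.png").astype(int); b=cv2.imread("pics/scene20.png").astype(int)
d=abs(a-b).max(2)
for n,(x0,x1,y0,y1) in dict(sp=(300,355,232,280),cells=(265,298,297,345),drv=(135,180,215,295)).items(): print(n,(d[y0:y1,x0:x1]>60).mean().round(3))
from plant import r,observe
print(r.job_done(), observe()["clock"])
E
```

```text
sp 0.0
cells 0.0
drv 0.03
the job is handed in; nothing more can be done
the job is handed in; nothing more can be done
```

The spring block is locked down under the keeper, the arm is clear of the jig, and the job is handed in. The clock stood at about 23.5 s of the 67 s allowed. The hand-in gave no verdict.

**What I did**
- I pressed the block with closed fingers behind the bridge bar, about 10.5 mm deep. The vertical force read about 8 N, with a short peak near 16 N when the fingers stuck on the block and drove it to its bottom stop.
- I then slid the keeper forward until it stopped. The arm stayed put through two further pushes, up to about 20 N forward on the wrist. I backed off, let go and lifted away.

**Last checks**
- **Keeper:** its bar is about 20 mm ahead of the jig's middle in the scene picture, well past the 2.5 mm needed. It did not move when I backed off.
- **Block:** the scene picture puts it about 8.7 mm down with nothing touching it, against the expected 9 mm.
- **Loose things:** the picture around the speaker and cell holder is unchanged. The screwdriver area changed in 3% of its pixels. I took that to be the arm's shadow and did not check it further.

**What disagreed or is less certain**
- **Finger ends:** they sit about 30 mm above the reported TCP. All the cameras and the height at which I touched the block showed this, so I came down by force rather than by the stated position.
- **Jig position:** the wrist camera put the jig 3–4 mm away from my fit from the other two cameras. The fingers had room for that.
- **Force on the stops:** I could not measure this directly. Of the 20 N, up to about 10 N was finger friction on the block and about 2 N was keeper friction, so I estimate at least 7 N on the stops.
- **Top camera:** the arm blocked its final view, so the end state was checked only from the scene camera.

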